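# Pull the hood sash down with the hook pole

### The arm

A 6-joint arm with a two-finger parallel gripper is mounted at the origin on a cart in front of the work surface, level with it; the furniture and walls round the work are solid. World frame = base frame: x ahead of the robot, y to its left, z up, the work surface at z = 0. Lengths are in m, angles in rad, forces in N, time in s.
With the tool pointing down it reaches from about 0.4 to 0.925 m from the base axis. Payload 12.5 kg.
Tool frame: the origin (TCP) lies between the finger pads; the fingertips stand 19 mm ahead of it and the grasp point (between the pads) is the TCP; x points along the fingers, z is the direction in which the jaws open and shut, and the axes are right-handed (so a half turn about x gives the same grasp; the last joint's range is limited). The gripper opens to 95 mm and grips with 3 to 60 N. Pads are 20 mm wide; open, the fingers measure 119 mm over their backs; the gripper's body (75 mm by 180 mm) begins 59 mm behind the grasp point.
Start: joints at [1.102, 0.491, 1.559, -0, 1.092, -0.106], TCP at [0.222, 0.584, 0.234] pointing down, gripper open.
Joint ranges: [-3.1, 3.1], [-0.84, 2.19], [0.05, 2.79], [-1.13, 4.28], [0.06, 2.93], [-2.69, 2.69]. Speed limits (rad/s): [2.22, 2.22, 2.79, 3.14, 3.14, 3.14].

### API

Orientations are given as a 3x3 rotation matrix whose columns are the frame's x, y, z axes.
In Python, from station import ctrl, eoat, kinematics, read_state, cams gives the robot as it stands. The module is installed in compiled form; this text tells all that it offers. Calls block until the motion is done:
- ctrl.reach(position, orientation): joint-space move of the TCP to a pose.
- ctrl.move_straight(position, frame=None, velocity=0.15): straight line of the TCP; frame=None keeps the orientation; velocity is the mean speed in m/s.
- ctrl.move_joints(angles): joint-space move.
- eoat.open_gripper() and eoat.gripper_close(force=None): open the fingers fully, or close them until they stop; force is the grip in N (None keeps the last).
- ctrl.sleep(seconds).
- kinematics.inverse_kinematics(position, orientation): joint angles nearest the present ones, or None.
- read_state(): the state.
- cams.camera(name): name is "scene" or "top" or "wrist"; returns the picture (420x560x3 uint8, red, green, blue); there is no depth.
- cams.get_calibration(name): a dict with "intrinsics" (3x3 intrinsics, pixels), "k1" (the pictures are not rectified: a ray, as slopes to the right and down, at radius r is drawn at 1 + k1 r^2 times it, then the intrinsics apply), "rvec" (rotation vector, rad) and "tvec" (3), from world to camera coordinates, as OpenCV has them. Camera axes: x right, y down, z forward; pixel columns grow to the right and rows downward; lengths in m; the calibration is good to about 2 mm. A picture is of the moment at which its call begins: read the wrist's pose just before it. get_calibration takes no time and is no camera call; for the wrist camera it gives the pose at the moment of the call.
A pose or a line that the arm cannot do raises ctrl.IKError and nothing moves.
- ctrl.close_job(): hands the job in, once; it reports no verdict.
The state is a dict: "time": time; "joint_positions": joint angles; "dq": joint speeds; "effort": joint torques, N m; "tcp_pos": TCP position; "orientation": TCP orientation; "force": force on the tool from outside, world axes, zero at the start; "torque": the same for the moment, N m; "width": finger opening in m.
Only numpy, scipy, OpenCV 4.12 (cv2) and the standard library are available. Lean on these libraries where they do the work, as an engineer would, in place of code of your own. Each camera call takes 0.05 s, during which the arm holds its last target.

### The job

Take the hook pole from its rest, catch its hook in the ring on the raised sloping sash of the bench hood, and gently pull the sash down until it is firmly pressed onto the springy seal strip at its foot. Then unhook the pole, leaving the sash shut tight, and lay the pole back in its rest the way it lay. Move the sash only with the pole, never yank hard on the ring, and leave the bottles and the timer standing where they are.

Things in the scene. Friction and masses are not known exactly. Their poses are not given: they have to be found in the camera images.
- hood: White bench hood, 260 mm deep (x), 240 wide (y), fixed; origin at the centre of its underside, z up, front towards its -x. Front wall 120 mm high, back 270 mm; from the top of the front wall (x = -130, z = 120) the front slopes up and back at 30 degrees: up-slope is (0.866, 0, 0.5) in its frame, the outward normal (-0.5, 0, 0.866). Guide rails flank the sash.
- ring (a point): Centre of the steel ring on the middle of the sash's lower edge; 6 mm wire, 34 mm clear inside. Axes: x up the slope (the hole looks along x; the pole enters along x), y across, z the slope's outward normal. Its lowest wire's centre is 20 mm below this point along z, 18 mm above the sash; below it a 7 mm stem in the ring's plane. Free above the sash behind it. Moves with the sash.
- seal_holder: Fixed bar, 190 mm, at the top of the hood's front wall (origin at its middle, axes as the ring's), carrying the black seal strip on two rods. The sash's lower edge meets the strip 13 to 50 mm up-slope of this origin: a screw setting that differs each time and is not measured. The strip is sprung: about 4 N per mm of pressing, 7 mm travel, then solid. First touch is not shut.
- pole_grip (a point): Centre of the pole's black handle: a bar 120 mm long (x), 16 wide (y), 22 high (z) with flat sides; grasp it here across y. Pole 0.10 to 0.16 kg. A 7 mm steel shaft, cranked up 15 degrees, runs on from its +x end: in the pole's axes along (0.966, 0, 0.259), so it is parallel to the slope when the handle is pitched up 15 degrees. In its rest the handle lies level, 51 mm above the bench.
- hook (a point): Corner of the hook at the shaft's end, 140 mm from the handle's centre along (0.966, 0, 0.259) in the pole's axes (as this point's). A 6 mm thick tip is bent square to the shaft from here, along (0.259, 0, -0.966), its end 19 mm from the shaft's axis. Beyond the corner only the 3.5 mm radius of the bend.
- rest_seat (a point): Where the handle's centre lies in the rest, 51 mm above the bench (at the start within 5 mm along x). The fixed grey rest has two U forks 90 mm apart along x (12 mm thick, slot 25 mm wide, floor 40 mm, cheeks 58 mm above the bench) on a 150 x 64 x 10 mm foot. The handle lies along its x, hook end at +x, tip down. 78 mm free between the forks.
- sash: Clear sash in aluminium frame, 150 mm along the slope, 214 wide, 9 thick; origin: middle of its lower edge, axes as the ring's. Slides along the slope, starting 0 to 25 mm below its raised end. Drag 6 N less 2 N of weight: 4 N moves it and it stays where left. A steady pull of 11 to 15 N down the slope on the ring, held against the seal, shuts it well (it then stays pressed); never over 18 N.
- stain_bottle: Brown dropper bottle, 54 mm wide, 138 mm tall, bystander; origin at its underside.
- oil_bottle: Small amber bottle, 31 mm wide, 68 mm tall, bystander; origin at its underside.
- timer: Small desk timer, 52 x 72 x 34 mm, bystander; origin at its underside.
There are look-alikes about, which are no part of the job. What is shaped like the part that bears rest_seat but turquoise is not meant.

How it is judged:
On the way, in this order (a step that is already met when the one before it is completed fails the run):
1. the hook is in the ring and pulls on it (distance between hook and ring below 0.024 m and x of hook in the frame of ring above 0.002 m and contact force between pole and sash above 2 N), for 0.1 s.
2. the sash, still hooked, is pressed onto the seal strip with more than 6 N (distance between hook and ring below 0.024 m and contact force between sash and seal_holder above 6 N), for 0.2 s.
At the end, for the whole second after the job is handed in: The sash rests pressed on its seal strip (more than 3 N between them); the pole lies still in its rest, handle within 20 mm of its seat, level and in line within 0.15 rad, hook end to the same side as at the start, tip down (contact force between sash and seal_holder above 3 N and distance between pole_grip and rest_seat below 0.02 m and angle between the x axis of pole_grip and the x axis of rest_seat, either way round below 0.15 rad and x of hook in the frame of rest_seat above 0.1 m and angle between pole_grip's own z axis and vertical below 0.15 rad and linear speed of pole below 0.02 m/s); the robot touches nothing.
It fails at once if the pole loads the sash or its ring with more than 18 N (contact force between pole and sash above 18 N).
It fails at once if the robot itself pushes the sash (contact force between any of the fingers, the arm and sash above 1 N).
It fails at once if a bottle or the timer is moved more than 20 mm or tipped (distance of any of stain_bottle, oil_bottle, timer from where it was at the start of the episode above 0.02 m or angle between any of stain_bottle, oil_bottle's own z axis and vertical above 0.3 rad).
It also fails if it takes over 67 s, if anything falls off the work surface, if the arm or the gripper's body presses on something with over 40 N, if the wrist force passes 120 N, or if a joint passes its speed limit or range.

## Working session

There is one attempt and no reset: what is moved stays moved. The work goes in short steps, each a Python script; the robot and the scene stay as the last script left them, time stands still between calls to the robot, and variables do not carry over. Pictures are saved under pics/ and viewed, and the job is handed in when it is done.

```bash
ls; mkdir -p pics; python3 - <<'E'
from station import ctrl,eoat,kinematics,read_state,cams
import cv2,numpy as np
np.set_printoptions(precision=4,suppress=True)
s=read_state();print(s)
for n in ["scene","top","wrist"]:
    im=cams.camera(n);cv2.imwrite(f"pics/{n}0.png",im[:,:,::-1]);print(n,cams.get_calibration(n))
E
```

```text
pics
{'time': 0.0, 'joint_positions': array([ 1.1024,  0.4916,  1.5594, -0.    ,  1.0917, -0.1056]), 'dq': array([ 0.0006, -0.0001, -0.0001, -0.0003, -0.0023, -0.0009]), 'effort': array([  0.0006, -61.265 , -25.8175,   0.0693,   0.0483,  -0.0001]), 'tcp_pos': array([0.2217, 0.5841, 0.2331]), 'orientation': array([[-0.0005, -0.9349,  0.3549],
       [-0.001 ,  0.3549,  0.9349],
       [-1.    ,  0.0001, -0.0011]]), 'force': array([ 0.0829, -0.3197, -0.0203]), 'torque': array([0.0129, 0.0082, 0.0207]), 'width': 0.0949465043156223}
scene {'intrinsics': array([[420.1745,   0.    , 273.4062],
       [  0.    , 420.1745, 211.9491],
       [  0.    ,   0.    ,   1.    ]]), 'k1': -0.08171605864000285, 'rvec': array([ 1.8364, -0.914 ,  0.6077]), 'tvec': array([-0.4725,  0.2934,  0.892 ])}
top {'intrinsics': array([[493.9016,   0.    , 279.0996],
       [  0.    , 493.9016, 216.1801],
       [  0.    ,   0.    ,   1.    ]]), 'k1': -0.17429178087683883, 'rvec': array([ 2.1581, -2.1801,  0.0694]), 'tvec': array([-0.128 ,  0.5712,  1.4938])}
wrist {'intrinsics': array([[290.7438,   0.    , 279.7752],
       [  0.    , 290.7438, 209.1552],
       [  0.    ,   0.    ,   1.    ]]), 'k1': -0.06018041117232168, 'rvec': array([-2.4108, -1.6636, -0.2062]), 'tvec': array([-0.6242, -0.0279,  0.3898])}
```

View pics/scene0.png

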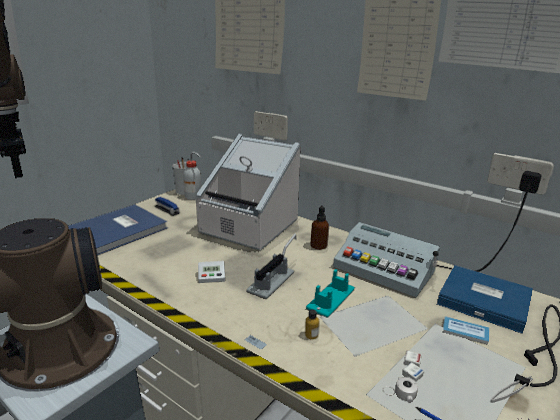

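View pics/top0.png

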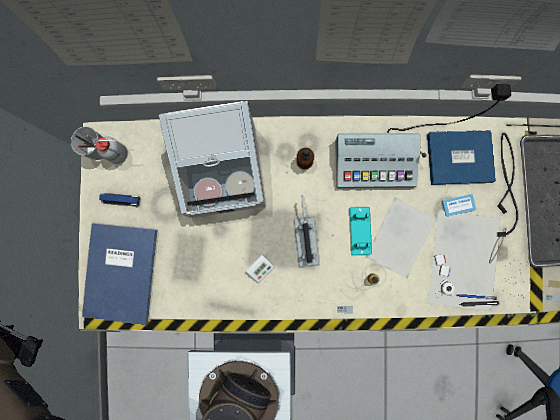

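View pics/wrist0.png

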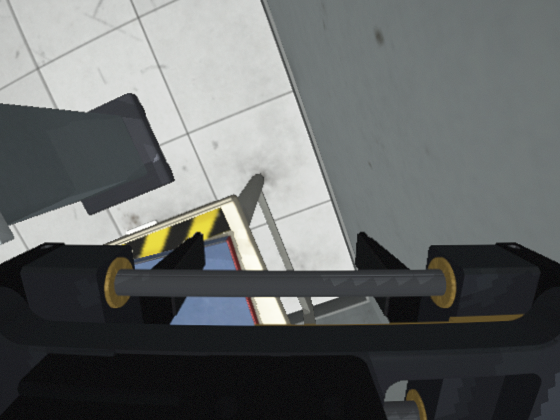

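```bash
cat > h.py <<'E'
import numpy as np,cv2
from scipy.spatial.transform import Rotation as R
np.set_printoptions(precision=4,suppress=True)
from station import ctrl,eoat,kinematics,read_state,cams
def dist(c): return np.array([c['k1'],0,0,0,0.])
def und(c,uv):
    # pixel -> slopes: invert r*(1+k1 r^2)
    return cv2.undistortPoints(np.array(uv,float).reshape(-1,1,2),c['intrinsics'],dist(c),None,None,None).reshape(-1,2) if False else cv2.undistortPointsIter(np.array(uv,float).reshape(-1,1,2),c['intrinsics'],dist(c),None,None,(3,50,1e-10)).reshape(-1,2)
def ray(c,uv):
    Rm=R.from_rotvec(c['rvec']).as_matrix();o=-Rm.T@c['tvec']
    n=und(c,uv)[0];d=Rm.T@np.array([n[0],n[1],1]);return o,d/np.linalg.norm(d)
def onz(c,uv,z):
    o,d=ray(c,uv);return o+d*(z-o[2])/d[2]
def tri(obs):
    A=np.zeros((3,3));b=np.zeros(3);P=[]
    for c,uv in obs:
        o,d=ray(c,uv);M=np.eye(3)-np.outer(d,d);A+=M;b+=M@o;P.append(M)
    x=np.linalg.solve(A,b)
    return x,[float(np.linalg.norm(M@(x-ray(c,uv)[0]))) for M,(c,uv) in zip(P,obs)]
def proj(c,X):
    return cv2.projectPoints(np.array(X,float).reshape(-1,1,3),c['rvec'],c['tvec'],c['intrinsics'],dist(c))[0].reshape(-1,2)
def crop(src,dst,x0,y0,w,h,k):
    im=cv2.imread(src)[y0:y0+h,x0:x0+w];cv2.imwrite(dst,cv2.resize(im,None,fx=k,fy=k,interpolation=cv2.INTER_CUBIC))
E
python3 - <<'E'
from h import *
t=cams.get_calibration('top');s=cams.get_calibration('scene')
for n,uv,z in [('hoodc',(208,160),.2),('rest',(305,242),.05),('timer',(260,269),.03),('amber',(372,279),.06),('brown',(305,158),.13),('turq',(360,232),.04)]: print(n,onz(t,uv,z))
crop('pics/top0.png','pics/c1.png',150,90,200,150,4)
crop('pics/top0.png','pics/c2.png',230,180,160,120,5)
crop('pics/scene0.png','pics/c3.png',180,120,160,120,5)
crop('pics/scene0.png','pics/c4.png',220,220,140,105,5)
E
```

```text
hoodc [0.7127 0.0577 0.2   ]
rest [ 0.489  -0.2113  0.05  ]
timer [ 0.4089 -0.0744  0.03  ]
amber [ 0.3759 -0.4095  0.06  ]
brown [ 0.7285 -0.2122  0.13  ]
turq [ 0.5176 -0.3789  0.04  ]
```

View pics/c1.png

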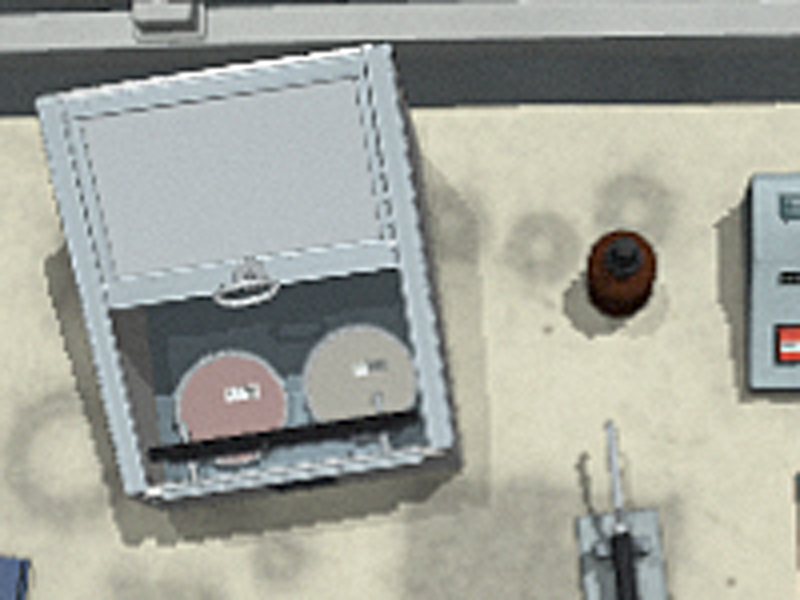

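View pics/c2.png

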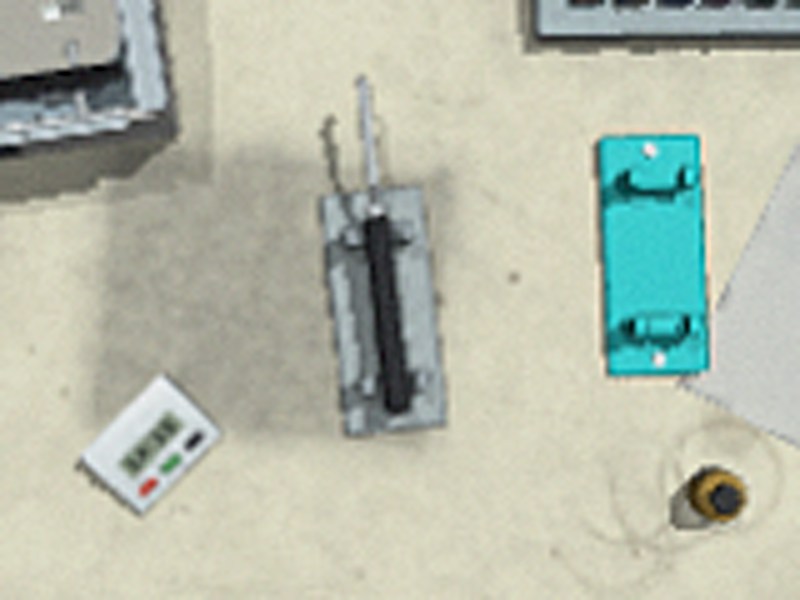

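View pics/c3.png

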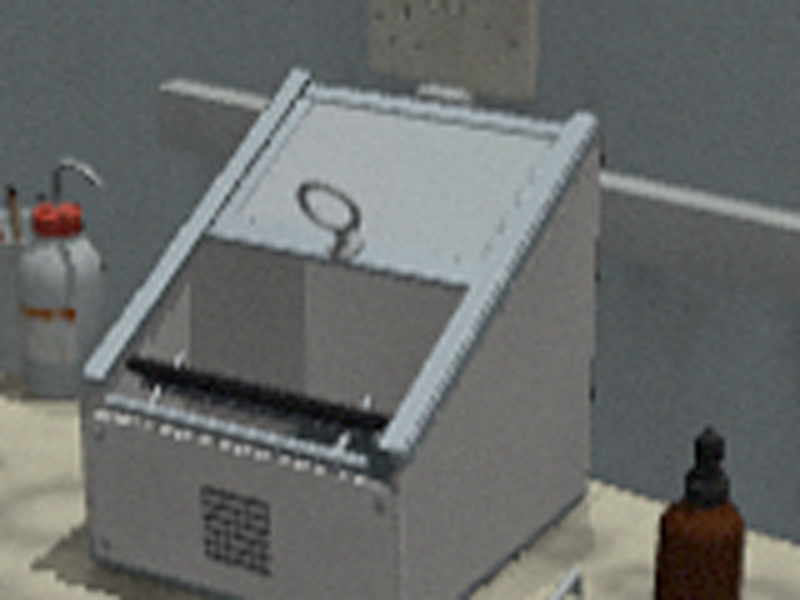

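View pics/c4.png

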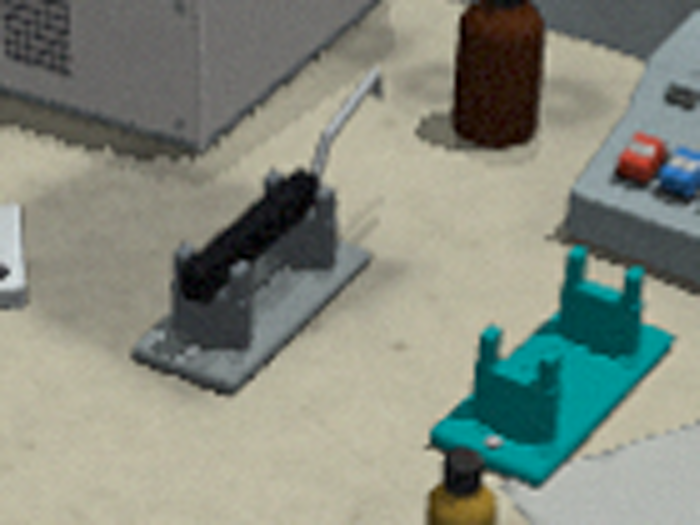

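```bash
python3 - <<'E'
from h import *
c=cams.get_calibration('wrist');s=read_state()
Rm=R.from_rotvec(c['rvec']).as_matrix();o=-Rm.T@c['tvec']
T=s['orientation'];print('cam pos in tool',T.T@(o-s['tcp_pos']));print('cam axes in tool (cols)',T.T@Rm.T)
t=cams.get_calibration('top');sc=cams.get_calibration('scene')
# c1: /4+(150,90); c3: /5+(180,120)
f1=lambda x,y:(x/4+150-.375,y/4+90-.375)
f3=lambda x,y:(x/5+180-.4,y/5+120-.4)
f2=lambda x,y:(x/5+230-.4,y/5+180-.4)
f4=lambda x,y:(x/5+220-.4,y/5+220-.4)
for n,a,b in [('ring top pt',(247,270),(322,182)),('ring stem base',(247,300),(345,255)),('sash lower L',(108,308),(205,237)),('sash lower R',(395,268),(468,285)),('rail frontL',(130,495),(92,372)),('rail front R',(450,450),(395,450)),('rail backL',(42,100),(300,72)),('rail back R',(388,47),(588,117)),('seal L',(150,455),(128,362)),('seal R',(415,412),(385,422))]:
    print(n,*tri([(t,f1(*a)),(sc,f3(*b))]))
for n,a,b in [('handle front',(376,218),(303,182)),('handle back',(398,405),(200,280)),('hook',(362,80),(377,72)),]:
    print(n,*tri([(t,f2(*a)),(sc,f4(*b))]))
E
```

```text
cam pos in tool [-0.1506  0.0687 -0.0002]
cam axes in tool (cols) [[ 0.0005 -0.2461  0.9692]
 [-0.0001 -0.9692 -0.2461]
 [ 1.      0.     -0.0005]]
ring top pt [0.7048 0.0455 0.253 ] [0.007392467098877466, 0.007392467098877302]
ring stem base [0.7025 0.0427 0.2053] [0.006062967866357246, 0.006062967866357033]
sash lower L [0.6951 0.1475 0.1975] [0.0019331215658478285, 0.0019331215658478984]
sash lower R [ 0.7188 -0.0531  0.2019] [0.0016329395578020666, 0.0016329395578019996]
rail frontL [0.5727 0.1397 0.1411] [0.0024445485975436903, 0.002444548597543736]
rail front R [ 0.6002 -0.0877  0.1406] [0.0005835835021134689, 0.0005835835021134276]
rail backL [0.822  0.1742 0.281 ] [0.0001319063896034065, 0.0001319063896035276]
rail back R [ 0.8495 -0.054   0.2825] [0.0029211511788190844, 0.0029211511788190822]
seal L [0.5985 0.1278 0.1427] [0.001391260057624093, 0.0013912600576241648]
seal R [ 0.6263 -0.0617  0.1426] [0.002377023249671286, 0.002377023249671429]
handle front [ 0.5441 -0.2098  0.0543] [0.0019340423813804972, 0.0019340423813805317]
handle back [ 0.433  -0.2229  0.0527] [0.0002614319805983678, 0.0002614319805983639]
hook [ 0.6241 -0.2024  0.0874] [0.0008528499786211577, 0.0008528499786210495]
```

```bash
cat >> h.py <<'E'
import pickle,os
def fr(yaw,pitch=0.,a=0.):
    """tool frame for pole yaw and pitch-up (rad)"""
    xp=R.from_euler('ZY',[yaw,-(pitch)]).as_matrix() # pole frame
    P=xp@R.from_euler('Y',-a).as_matrix()
    return np.column_stack([-P[:,2],-P[:,0],P[:,1]])
def snap(n,tag):
    c=cams.get_calibration(n);im=cams.camera(n);cv2.imwrite(f'pics/{tag}.png',im[:,:,::-1]);pickle.dump(c,open(f'pics/{tag}.pkl','wb'));return c
def cal(tag): return pickle.load(open(f'pics/{tag}.pkl','rb'))
E
python3 - <<'E'
from h import *
y=np.radians(7)
for p in [(0.60,0.05,0.38),(0.55,-0.02,0.42),(0.47,-0.20,0.28)]:
    print(kinematics.inverse_kinematics(p,fr(y)))
ctrl.reach((0.60,0.05,0.38),fr(y));snap('wrist','w1')
print(read_state()['time'])
ctrl.reach((0.54,0.0,0.42),fr(y));snap('wrist','w2');print(read_state()['time'])
ctrl.reach((0.47,-0.21,0.25),fr(y));snap('wrist','w3');print(read_state()['time'],read_state()['tcp_pos'])
E
```

```text
[-0.0265  0.3506  1.3976 -0.      1.3934 -1.7195]
[-0.1564  0.2474  1.4453 -0.      1.4489 -1.8493]
[-0.5317  0.2793  1.7711 -0.      1.0912 -2.2247]
2.5833
3.075
4.2083 [ 0.4709 -0.2094  0.2507]
```

View pics/w1.png

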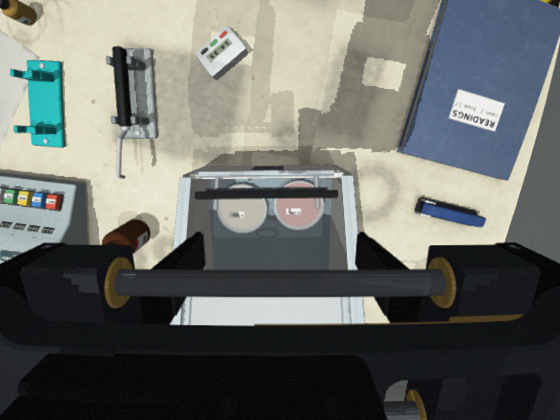

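View pics/w2.png

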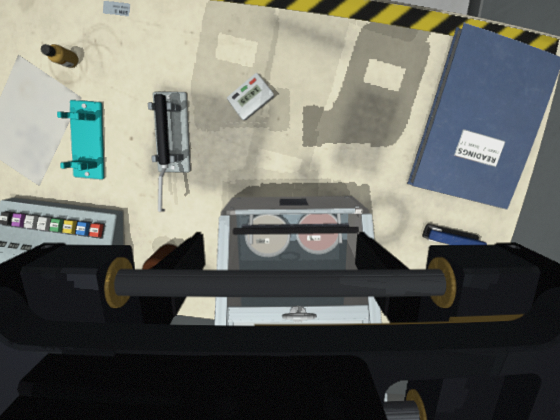

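View pics/w3.png

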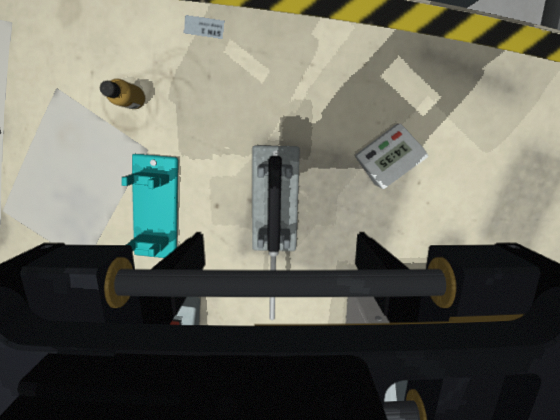

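```bash
python3 - <<'E'
from h import *
crop('pics/w3.png','pics/d3.png',200,130,150,112,5)
crop('pics/w2.png','pics/d2.png',130,80,90,140,4)
crop('pics/w1.png','pics/d1.png',90,35,90,150,4)
a=cv2.imread('pics/d2.png');b=cv2.imread('pics/d1.png')[:560];cv2.imwrite('pics/d12.png',np.hstack([a,b]))
E
```

```text
(no output)
```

View pics/d3.png

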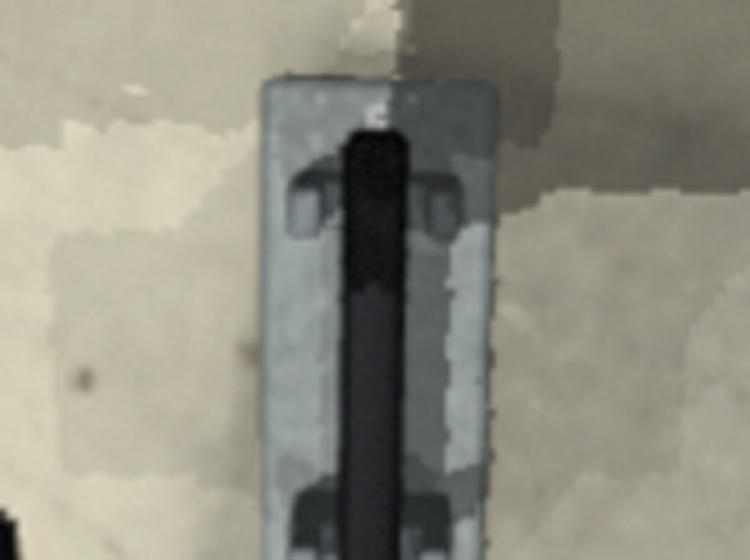

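View pics/d12.png

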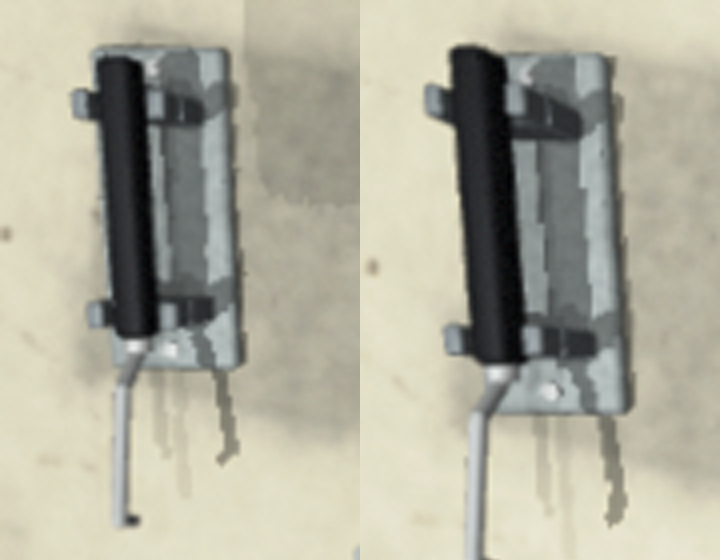

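```bash
python3 - <<'E'
from h import *
g3=lambda x,y:(x/5+200-.4,y/5+130-.4)
c3=cal('w3');c2=cal('w2');c1=cal('w1');t=cams.get_calibration('top')
g2=lambda x,y:(x/4+130-.375,y/4+80-.375)
g1=lambda x,y:((x-360)/4+90-.375,y/4+35-.375)
# top back edge midpoint and front end
B=[(c3,g3(376,130)),(c2,g2(121,60)),(c1,g1(476,50))]
F=[(c2,g2(137,338)),(c1,g1(496,362))]
print('back',tri(B));print('front',tri(F))
for c,uv in B: print(' b',onz(c,uv,.062))
for c,uv in F: print(' f',onz(c,uv,.062))
# side edges mid
m=[onz(c3,g3(343,290),.062),onz(c3,g3(405,290),.062)];print('w3 mid edges',m, (m[0]+m[1])/2)
print('w3 axis',onz(c3,g3(374,200),.062),onz(c3,g3(371,520),.062))
print('cheek mid back fork', onz(c3,g3((305+445)/2,200),.058))
print('foot back corners',onz(c3,g3(263,80),.01),onz(c3,g3(497,80),.01))
f2=[(96,48),(228,50),(240,366)]
print([onz(c2,g2(*p),.01) for p in f2])
print('hook tri',tri([(c2,g2(122,520)),(t,(230+362/5-.4,180+80/5-.4))]))
E
```

```text
back (array([ 0.4267, -0.2214,  0.0512]), [0.00034992760518381006, 0.0007838811168215374, 0.0005390368147905143])
front (array([ 0.5435, -0.2043,  0.0647]), [2.7526022770169712e-05, 2.7526022770185663e-05])
 b [ 0.4256 -0.2214  0.062 ]
 b [ 0.4282 -0.2164  0.062 ]
 b [ 0.4288 -0.216   0.062 ]
 f [ 0.5438 -0.2054  0.062 ]
 f [ 0.5435 -0.2058  0.062 ]
w3 mid edges [array([ 0.4637, -0.2247,  0.062 ]), array([ 0.4619, -0.2101,  0.062 ])] [ 0.4628 -0.2174  0.062 ]
w3 axis [ 0.4417 -0.2199  0.062 ] [ 0.5198 -0.2114  0.062 ]
cheek mid back fork [ 0.4421 -0.2197  0.058 ]
foot back corners [ 0.4198 -0.253   0.01  ] [ 0.4123 -0.1917  0.01  ]
[array([ 0.4197, -0.2495,  0.01  ]), array([ 0.4142, -0.188 ,  0.01  ]), array([ 0.559 , -0.1745,  0.01  ])]
hook tri (array([ 0.6247, -0.2041,  0.0759]), [0.001469288298821804, 0.0014692882988220275])
```

```bash
cat >> h.py <<'E'
def ff(yaw,pitch=0.,a=0.):
    F=fr(yaw,pitch,a).copy();F[:,1:]*=-1;return F
E
python3 - <<'E'
from h import *
y=np.radians(6.0)
print(kinematics.inverse_kinematics((.486,-.2147,.15),ff(y)))
ctrl.reach((.486,-.2147,.15),ff(y));snap('wrist','w4');print(read_state()['time'],read_state()['tcp_pos'])
E
```

```text
[-0.5403  0.4657  1.8793 -0.      0.7966  0.9257]
6.925 [ 0.4861 -0.2147  0.1501]
```

View pics/w4.png

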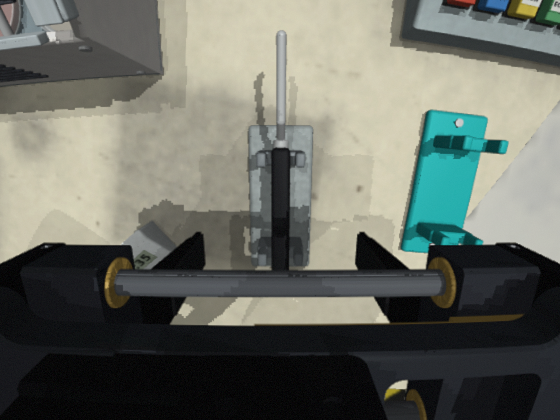

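```bash
python3 - <<'E'
from h import *
c4=cal('w4')
print('foot front',onz(c4,(248.5,126.5),.01),onz(c4,(312.5,126.5),.01),'handle',onz(c4,(281,150),.062),onz(c4,(281,235),.062),'hook',onz(c4,(280.5,32),.09))
y=np.radians(6.0);s0=read_state()
ctrl.move_straight((.486,-.2147,.0515),velocity=.1)
eoat.gripper_close(force=45);s=read_state();print(s['time'],s['width'],s['force']-s0['force'],s['tcp_pos'])
ctrl.move_straight((.486,-.2147,.15),velocity=.08);s=read_state();print(s['time'],s['width'],s['force']-s0['force'],s['torque']-s0['torque'])
snap('wrist','w5')
E
```

```text
foot front [ 0.56   -0.1768  0.01  ] [ 0.5665 -0.2384  0.01  ] handle [ 0.5435 -0.21    0.062 ] [ 0.4715 -0.2177  0.062 ] hook [ 0.6217 -0.2012  0.09  ]
9.275 0.015555062892259728 [-0.465  -0.2706  0.611 ] [ 0.486  -0.2147  0.0515]
10.6583 0.01556422924060413 [-1.0561  0.5732 -2.2645] [ 0.0444 -0.0311  0.0207]
```

View pics/w5.png

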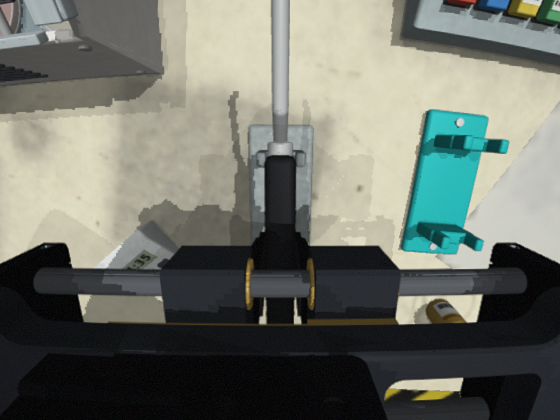

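```bash
python3 - <<'E'
from h import *
y=np.radians(7.0)
ctrl.move_straight((.486,-.2147,.33),velocity=.3)
ctrl.reach((.60,-.03,.37),ff(y));snap('wrist','r1')
ctrl.reach((.60,.11,.37),ff(y));snap('wrist','r2');print(read_state()['time'])
E
```

```text
13.0583
```

View pics/r1.png

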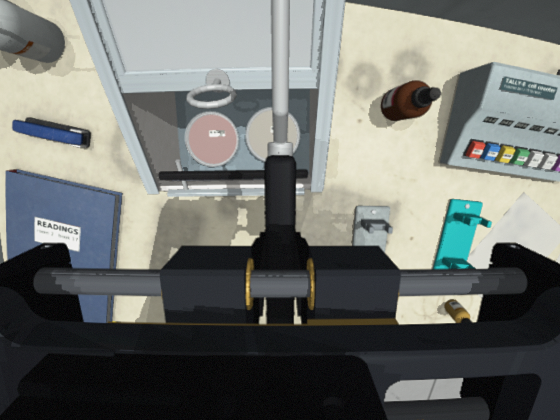

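View pics/r2.png

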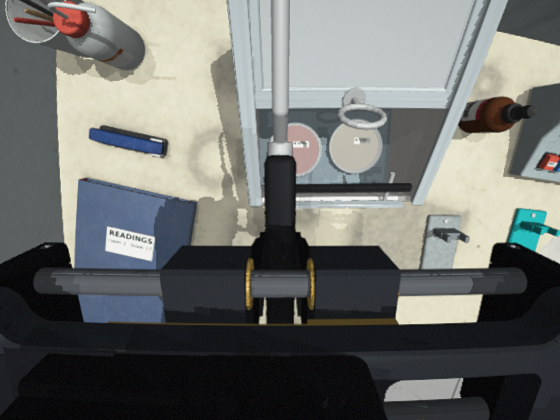

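```bash
python3 - <<'E'
from h import *
crop('pics/r1.png','pics/r1c.png',175,60,80,60,8)
crop('pics/r2.png','pics/r2c.png',325,80,80,60,8)
E
```

```text
(no output)
```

View pics/r1c.png

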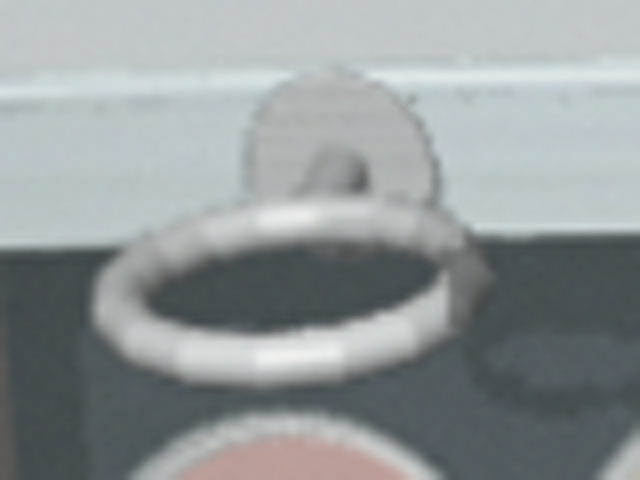

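View pics/r2c.png

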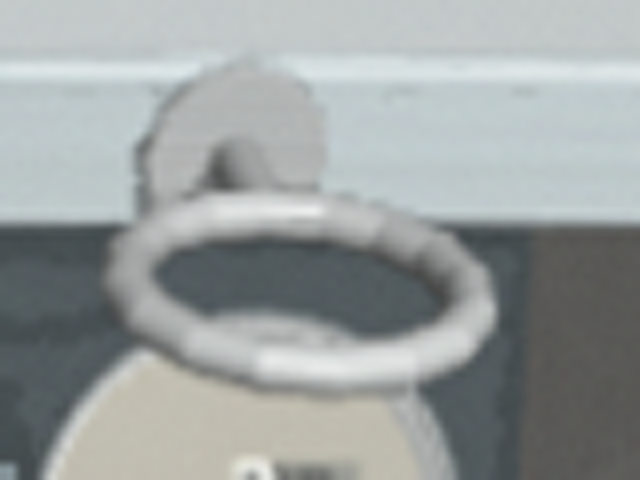

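```bash
cat > ringfit.py <<'E'
from h import *
from scipy.optimize import least_squares
c1=cal('r1');c2=cal('r2');t=cams.get_calibration('top');sc=cams.get_calibration('scene')
k1=lambda x,y:(x/8+175-.44,y/8+60-.44)
k2=lambda x,y:(x/8+325-.44,y/8+80-.44)
def slope(yaw): return R.from_euler('ZY',[yaw,-np.pi/6]).as_matrix() # cols: upslope, across, normal
P1=[k1(*p) for p in [(118,300),(468,280),(300,218),(270,360)]]
P2=[k2(*p) for p in [(132,275),(472,300),(275,212),(320,368)]]
th=np.linspace(0,2*np.pi,361)
def res(q,yaw):
    S=slope(yaw);X=q+0.02*(np.outer(np.cos(th),S[:,1])+np.outer(np.sin(th),S[:,2]));r=[]
    for c,P in ((c1,P1),(c2,P2)):
        uv=proj(c,X)
        # compare bbox-type: signed distance to ellipse points
        for p in P:
            r.append(np.min(np.hypot(*(uv-p).T)))
        r+=list((uv.mean(0)-np.mean(P,0))*0.0)
    return np.array(r)
if __name__=='__main__':
    ctr=tri([(c1,k1(292,290)),(c2,k2(302,291))]);print('centre tri',ctr)
    for yd in (6,7,8):
        f=least_squares(res,ctr[0],args=(np.radians(yd),),diff_step=1e-4);print(yd,f.x,f.cost,res(f.x,np.radians(yd)))
    # base disc/stem, sash lower edge
    print('disc',tri([(c1,k1(342,165)),(c2,k2(238,145))]))
    rn={}
    # hood: rail front corners & seal ends & sash edge
    for n,a,b in [('sealL',(160,176),(265,188)),('sealR',(307,174),(411,186))]:
        print(n,tri([(c1,a),(c2,b)]))
E
python3 ringfit.py; python3 - <<'E'
from h import *
crop('pics/r1.png','pics/h1.png',60,0,290,210,2.7)
crop('pics/r2.png','pics/h2.png',220,0,290,215,2.7)
E
```

```text
centre tri (array([0.6956, 0.0436, 0.2405]), [2.5413627668978186e-05, 2.5413627668978586e-05])
6 [0.6963 0.0436 0.2393] 0.22148015016388092 [ 0.1766  0.3184  0.1494  0.158   0.     -0.      0.4421  0.1294  0.1836
  0.1312  0.     -0.    ]
7 [0.6963 0.0436 0.2394] 0.24162326524387784 [ 0.0669  0.2611  0.0949  0.121   0.     -0.      0.4846  0.3331  0.1517
  0.1345  0.     -0.    ]
8 [0.6964 0.0436 0.239 ] 0.33335854601785225 [ 0.17    0.1972  0.0199  0.1824  0.     -0.      0.6262  0.3389  0.2285
  0.0784  0.     -0.    ]
disc (array([0.715 , 0.0463, 0.2075]), [0.0005050480631092586, 0.0005050480631094221])
sealL (array([0.5977, 0.1287, 0.1389]), [0.0005458023718252574, 0.0005458023718253254])
sealR (array([ 0.6246, -0.0638,  0.1429]), [0.001069265177866469, 0.00106926517786666])
```

View pics/h1.png

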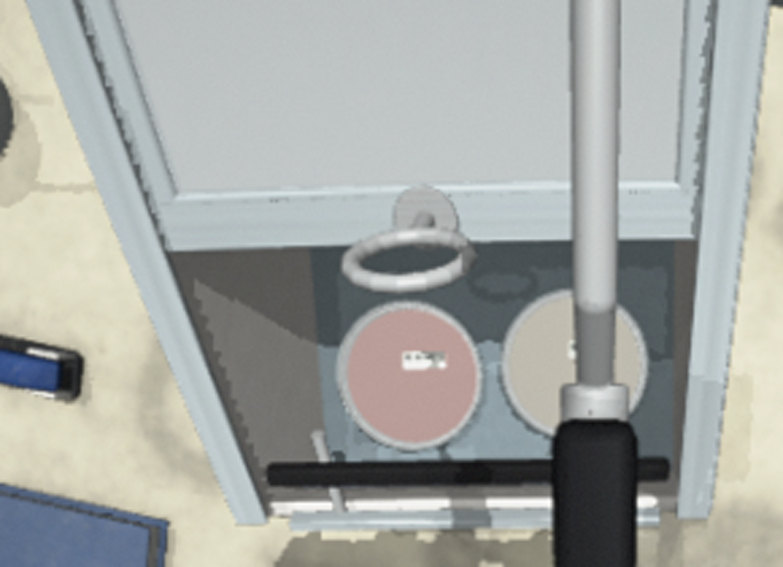

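View pics/h2.png

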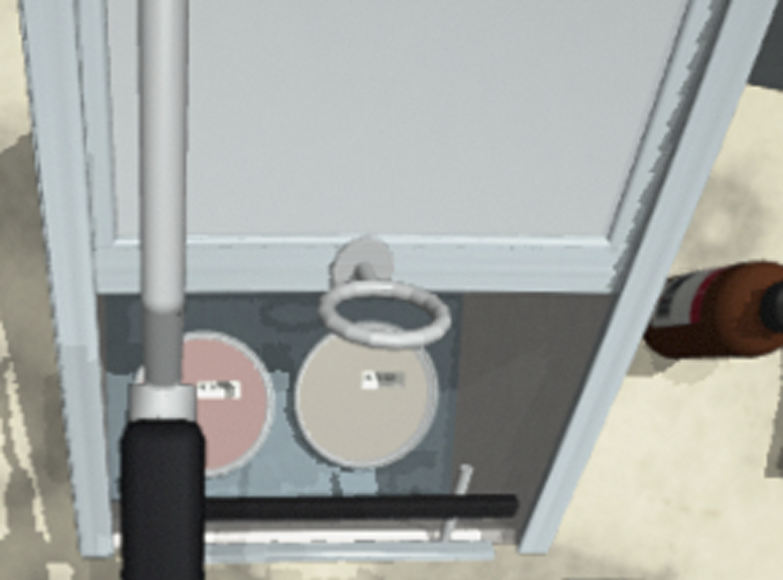

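```bash
python3 - <<'E'
from ringfit import *
m1=lambda x,y:(x/2.7+60-.3,y/2.7-.3)
m2=lambda x,y:(x/2.7+220-.3,y/2.7-.3)
pts={'sashL':((168,249),(100,293)),'sashR':((692,238),(612,292)),'railFL':((238,522),(84,553)),'railFR':((712,517),(548,550)),'sealL':((268,474),None),'sealR':((668,467),(517,506)),'bevelL':((177,193),(115,238)),'bevelR':((680,190),(608,240))}
q=np.array([.6963,.0436,.2394])
for yd in (7,7.6):
  S=slope(np.radians(yd))
  for n,(a,b) in pts.items():
    if b is None: continue
    X,r=tri([(c1,m1(*a)),(c2,m2(*b))]);print(n,X,'ringframe mm',(S.T@(X-q))*1e3,np.array(r)*1e3)
E
```

```text
sashL [0.6929 0.1443 0.2072] ringframe mm [ -8.3997 100.4078 -32.3552] [0.1712 0.1712]
sashR [ 0.7196 -0.0537  0.2047] ringframe mm [ -7.5488 -99.4405 -35.6751] [0.0942 0.0942]
railFL [0.5725 0.1453 0.1376] ringframe mm [-146.6045  116.0607  -32.9145] [0.7045 0.7045]
railFR [ 0.6025 -0.0902  0.1341] ringframe mm [-147.411  -121.3373  -36.5373] [0.3354 0.3354]
sealR [ 0.6249 -0.0636  0.1444] ringframe mm [-120.1685  -97.7043  -40.3099] [0.5038 0.5038]
bevelL [0.7133 0.1408 0.2079] ringframe mm [  9.1745  94.3927 -41.6299] [0.2375 0.2375]
bevelR [ 0.7368 -0.0467  0.2063] ringframe mm [  8.7446 -94.5345 -43.3129] [1.2428 1.2428]
sashL [0.6929 0.1443 0.2072] ringframe mm [ -7.4896 100.3091 -32.8807] [0.1712 0.1712]
sashR [ 0.7196 -0.0537  0.2047] ringframe mm [ -8.4511 -99.5533 -35.1541] [0.0942 0.0942]
railFL [0.5725 0.1453 0.1376] ringframe mm [-145.5467  117.2115  -33.5252] [0.7045 0.7045]
railFR [ 0.6025 -0.0902  0.1341] ringframe mm [-148.5062 -120.1851  -35.905 ] [0.3354 0.3354]
sealR [ 0.6249 -0.0636  0.1444] ringframe mm [-121.0506  -96.8202  -39.8007] [0.5038 0.5038]
bevelL [0.7133 0.1408 0.2079] ringframe mm [ 10.0292  94.0864 -42.1233] [0.2375 0.2375]
bevelR [ 0.7368 -0.0467  0.2063] ringframe mm [  7.8859 -94.8354 -42.8171] [1.2428 1.2428]
```

```bash
cat >> h.py <<'E'
YAW=np.radians(7.2); RING=np.array([.6963,.0436,.2394]); S=R.from_euler('ZY',[YAW,-np.pi/6]).as_matrix()
F15=ff(YAW,np.radians(15)); XP=-0*F15[:,0]+R.from_euler('ZY',[YAW,-np.radians(15)]).as_matrix()[:,0]
D=0.002
def tcp_for(h,corr=np.zeros(3)):
    """TCP position so the hook sits at h (mm, ring-at-start frame)"""
    return RING+S@(np.array(h,float)/1e3+corr/1e3-np.array([.140,0,0]))+D*XP
def hook_of(tcp): return (S.T@(tcp-D*XP-RING)+np.array([.14,0,0]))*1e3
E
python3 - <<'E'
from h import *
for h in [(-60,0,40),(-25,0,8),(12,0,8),(-110,0,-8)]:
    print(tcp_for(h),kinematics.inverse_kinematics(tcp_for(h),F15))
ctrl.reach(tcp_for((-60,0,45)),F15)
ctrl.move_straight(tcp_for((-25,0,8)),velocity=.08)
s=read_state();print(s['time'],s['force'],S.T@s['force'],hook_of(s['tcp_pos']))
snap('wrist','p1');snap('scene','p2');snap('top','p3')
crop('pics/p2.png','pics/p2c.png',200,110,130,98,6)
crop('pics/p3.png','pics/p3c.png',160,110,130,98,6)
E
```

```text
[0.5065 0.0196 0.1746] [-0.1239  0.3324  2.0691  0.1363  0.4898  1.209 ]
[0.5525 0.0254 0.1643] [-0.1002  0.4051  1.9758  0.1194  0.5083  1.248 ]
[0.5843 0.0294 0.1828] [-0.0862  0.4174  1.8828  0.0984  0.5874  1.2839]
[0.4874 0.0172 0.108 ] [-0.1353  0.435   2.1779  0.2413  0.2832  1.0863]
14.7667 [ 0.4728 -0.6462 -1.2202] [-0.2741 -0.7004 -1.2508] [-25.3676   0.1065   7.9802]
```

View pics/p1.png

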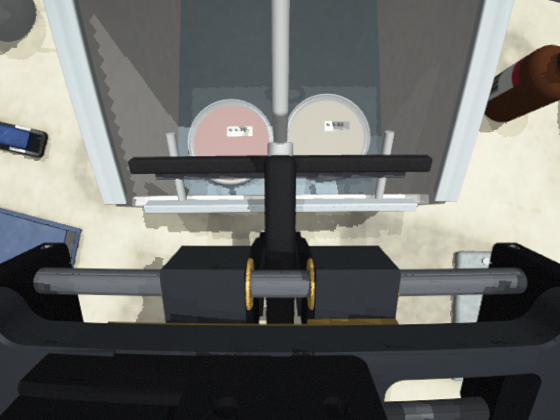

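View pics/p2c.png

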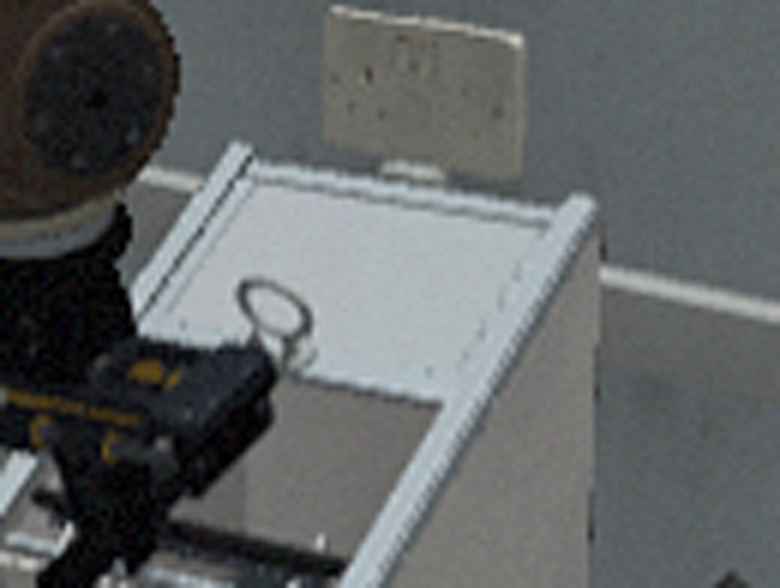

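View pics/p3c.png

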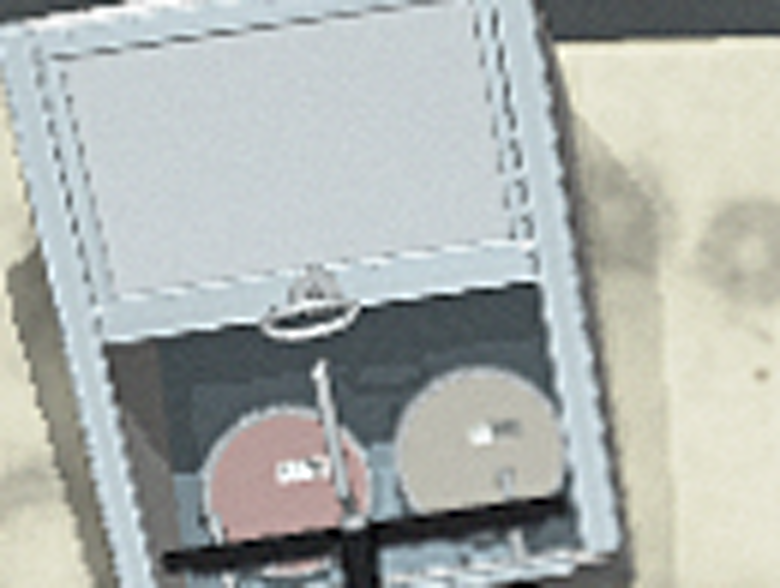

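```bash
python3 - <<'E'
from h import *
t=cams.get_calibration('top')
g=lambda X:(proj(t,X)-[160,110]+.42)*6
print('hook end',g(RING+S@np.array([-.0219,0,.008])),'ring',g(RING),'ringtop',g(RING+S@[0,0,.02]),'left/right',g(RING+S@[0,.02,0]),g(RING+S@[0,-.02,0]), 'shaft near handle',g(RING+S@[-.085,0,.008]))
E
```

```text
hook end [[314.5271 372.6832]] ring [[307.0917 320.8749]] ringtop [[303.5726 335.5395]] left/right [[263.0391 327.2204]] [[351.2473 314.5456]] shaft near handle [[339.5371 502.0476]]
```

```bash
python3 - <<'E'
from h import *
f0=read_state()['force']
for x in (-10,-4,2,8,14):
    ctrl.move_straight(tcp_for((x,1,8)),velocity=.03)
    f=S.T@(read_state()['force']-f0);print(x,f)
    if np.linalg.norm(f)>3: print('contact');break
s=read_state();print(s['time'],hook_of(s['tcp_pos']))
snap('wrist','q1');snap('scene','q2');snap('top','q3')
crop('pics/q2.png','pics/q2c.png',200,110,130,98,6)
crop('pics/q3.png','pics/q3c.png',160,110,130,98,6)
E
```

```text
-10 [-0.4256 -0.9176 -0.5256]
-4 [ 0.1532  0.1179 -0.5869]
2 [-0.0407  0.7888 -0.7231]
8 [ 0.0379 -0.8386 -1.2343]
14 [-0.1263 -0.9538 -0.2869]
16.9667 [14.1442  1.0159  7.9907]
```

View pics/q1.png

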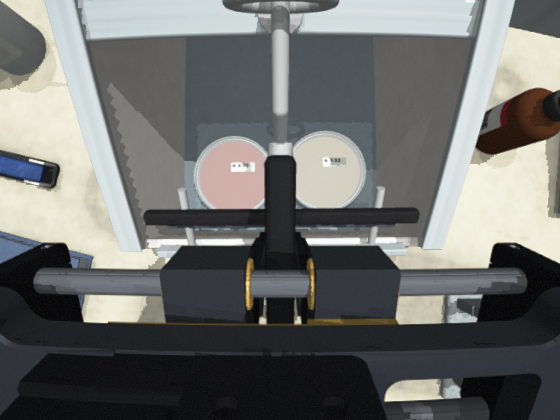

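View pics/q2c.png

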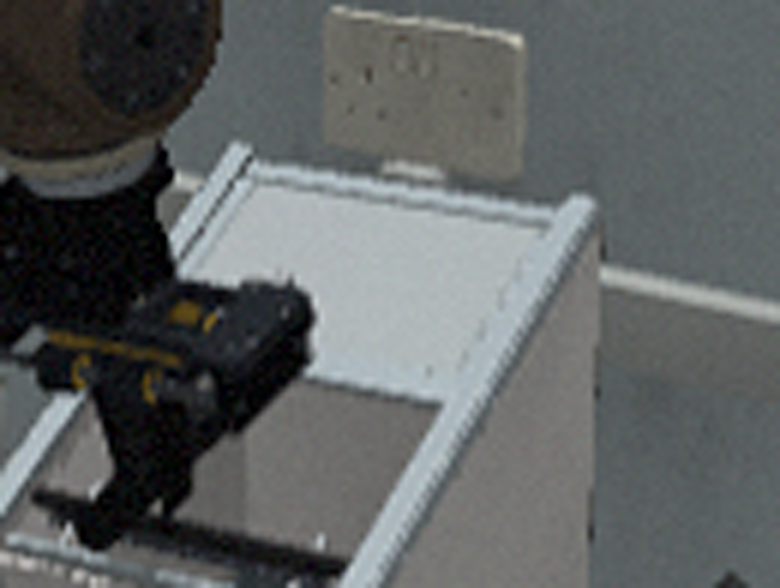

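View pics/q3c.png

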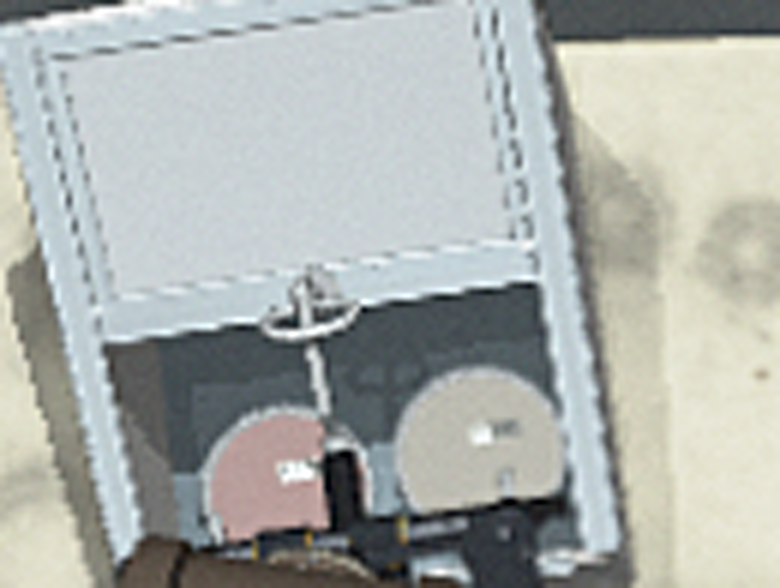

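```bash
cat >> h.py <<'E'
def force(n=6,dt=.02):
    a=[]
    for _ in range(n):
        a.append(read_state()['force']);ctrl.sleep(dt)
    return S.T@np.mean(a,0)
E
python3 - <<'E'
from h import *
f0=force(10)
for z in (2,-4,-8):
    ctrl.move_straight(tcp_for((14,1,z)),velocity=.03);f=force(4)-f0;print(z,f)
    if abs(f[2])>3: break
f0=force(10);print('base',f0);np.save('f0.npy',f0)
for x in (11,9,8,7,6,5,4,3,2,1,0):
    ctrl.move_straight(tcp_for((x,1,-8)),velocity=.02);s=read_state();f=force(4)-f0;print(x,f,hook_of(s['tcp_pos']),s['time'])
    if abs(f[0])>2.5: break
E
```

```text
2 [-0.1217 -0.1787  0.0566]
-4 [-0.0636  0.2505  0.2458]
-8 [ 0.3748 -0.206  -0.1107]
base [-0.4449 -0.066  -1.3121]
11 [-0.7174 -0.1874  0.1882] [10.8525  0.9964 -7.969 ] 18.9333
9 [-0.575   0.1197  0.0404] [ 8.8899  1.0077 -7.9752] 19.25
8 [-0.138  -0.2478  0.2441] [ 7.9459  1.0141 -8.0094] 19.5667
7 [-0.2791 -0.2515  0.1936] [ 6.9402  1.0086 -7.9974] 19.8833
6 [-0.2867  0.2511 -0.2376] [ 5.9218  1.0012 -7.9935] 20.2
5 [-0.0405 -0.1664  0.02  ] [ 4.9393  1.0242 -7.9889] 20.5167
4 [ 1.6824 -0.3271 -0.6672] [ 4.2715  0.9819 -7.9902] 20.8333
3 [ 3.4498 -0.0019 -0.891 ] [ 3.4323  0.9301 -7.971 ] 21.15
```

```bash
python3 - <<'E'
from h import *
f0=np.load('f0.npy')
xs=[2,1,0,-2,-4]+list(range(-8,-85,-4))
for x in xs:
    ctrl.move_straight(tcp_for((x,1,-8)),velocity=.025);s=read_state();f=force(3)-f0
    print(x,f,hook_of(s['tcp_pos'])[0],s['time'])
    if abs(f[0])>8: print('stop');break
E
```

```text
2 [ 3.2229 -0.0073 -0.1565] 1.9873471187032143 21.4667
1 [ 3.2161 -0.0641  0.0993] 0.8568157167044843 21.7667
0 [ 2.8934 -0.1434 -0.2541] -0.09837795342365618 22.0667
-2 [ 2.0748 -0.1667  0.1983] -2.2630845810002187 22.3667
-4 [ 2.4537 -0.3943  0.2005] -4.229425956550847 22.6667
-8 [ 1.5762 -0.6553  0.7977] -8.471173582699137 23.025
-12 [ 1.6333 -0.5164  0.6895] -12.372813772102532 23.3833
-16 [ 1.7933 -0.4654  0.1254] -16.317919732159126 23.7417
-20 [ 1.3901 -0.5755  0.2709] -20.31270536247687 24.1
-24 [ 1.4047 -1.3633 -0.0081] -24.344953113684063 24.4583
-28 [ 1.8137 -0.7033  0.0736] -28.34065602341518 24.8167
-32 [ 1.6547 -0.7252  0.129 ] -32.30811345721041 25.175
-36 [ 1.2409 -0.8248 -0.1049] -36.362184641514304 25.5333
-40 [ 1.3076 -0.6106 -0.0601] -40.35065707782914 25.8917
-44 [ 1.2657 -0.9076 -0.124 ] -44.32228297501156 26.25
-48 [ 1.8321 -0.8329  0.0186] -48.37177911025425 26.6083
-52 [ 1.3692 -1.0099  0.265 ] -52.3524944924032 26.9667
-56 [ 1.5992 -0.5509  0.3545] -56.35433647408897 27.325
-60 [ 1.2505 -0.5     0.139 ] -60.361608913432065 27.6833
-64 [ 1.8774 -0.4952  0.4588] -64.3461152268307 28.0417
-68 [ 1.8378 -0.9825  0.0065] -68.36360021997095 28.4
-72 [ 1.2736 -0.7115  0.4148] -72.3709788220685 28.7583
-76 [ 2.3593 -0.9001  0.2526] -76.34515778916284 29.1167
-80 [ 1.6323 -0.0428 -0.241 ] -80.33073082263643 29.475
-84 [ 1.7305 -0.5866  0.2409] -84.34885028506348 29.8333
```

```bash
python3 - <<'E'
from h import *
snap('wrist','s1');snap('top','s3')
crop('pics/s3.png','pics/s3c.png',160,110,130,98,6)
E
```

```text
(no output)
```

View pics/s1.png

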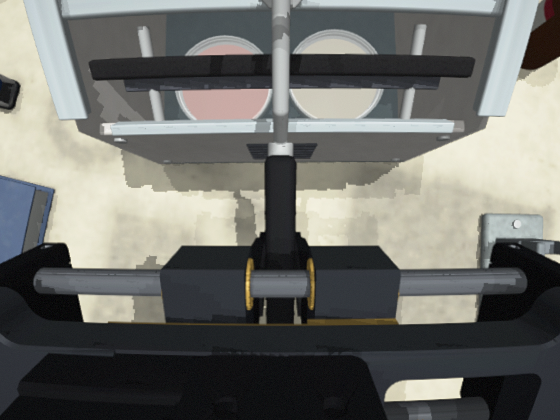

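View pics/s3c.png

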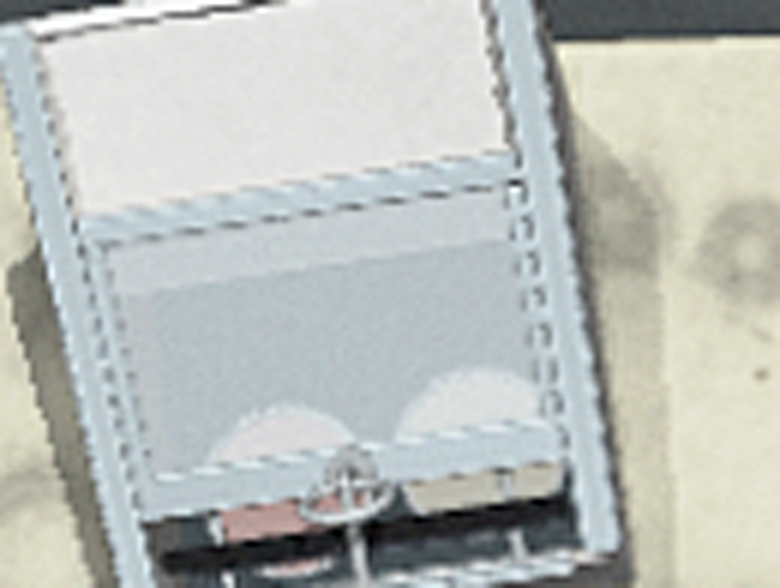

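```bash
python3 - <<'E'
from h import *
f0=np.load('f0.npy')
x=-84.;step=1.5
while x>-125:
    x-=step
    ctrl.move_straight(tcp_for((x,1,-8)),velocity=.015);s=read_state();f=force(4)-f0
    print(x,f,hook_of(s['tcp_pos'])[0],round(s['time'],2))
    if f[0]>3.5: step=.5
    if f[0]>9.5: step=.3
    if f[0]>12.3: break
    if s['time']>45: break
f=force(15)-f0;print('hold',f,read_state()['time'])
E
```

```text
-85.5 [ 2.7569 -0.3859 -0.2948] -85.42179210455228 30.23
-87.0 [ 2.8629 -0.3165 -0.3484] -87.06068678266455 30.55
-88.5 [ 3.016  -0.4339 -0.3432] -88.66795819963846 30.87
-90.0 [ 2.6429 -0.6292 -0.4272] -90.13880641655578 31.18
-91.5 [ 2.6989 -0.0849 -0.0958] -91.64618273331246 31.5
-93.0 [ 3.111  -0.1656 -0.1904] -93.12376086431246 31.82
-94.5 [ 3.0006 -0.3025 -0.256 ] -94.63517803857636 32.13
-96.0 [ 3.0605 -0.4457 -0.5542] -96.14567913067503 32.45
-97.5 [ 2.8809 -0.4378 -0.3135] -97.65770859770004 32.77
-99.0 [ 2.5947 -0.4106 -0.2855] -99.13098940198303 33.08
-100.5 [ 2.8169 -0.3308  0.1005] -100.64277495431159 33.4
-102.0 [ 2.4749 -0.7456 -0.0698] -102.13550833562607 33.72
-103.5 [ 3.7289 -0.4902 -0.2342] -103.49842936400839 34.03
-104.0 [ 4.8622 -0.1832 -1.0526] -103.66122811992948 34.35
-104.5 [ 6.0341 -0.2447 -1.4931] -103.93528668856811 34.67
-105.0 [ 6.6066 -0.6385 -1.3281] -104.19332126508543 34.98
-105.5 [ 7.1722 -0.3263 -1.8922] -104.46591035226615 35.3
-106.0 [ 8.5379 -0.111  -1.722 ] -104.71940288905476 35.62
-106.5 [ 9.2911 -0.2838 -1.9088] -104.98825999935899 35.93
-107.0 [10.3153  0.1568 -2.8701] -105.27460465210159 36.25
-107.3 [10.454   0.4775 -2.1716] -105.37317543597786 36.57
-107.6 [11.048   0.3137 -2.7283] -105.52500286666947 36.88
-107.89999999999999 [11.5541  0.2646 -2.7517] -105.64573610425629 37.2
-108.19999999999999 [12.2225  0.6167 -2.6964] -105.83124785753456 37.52
-108.49999999999999 [12.7558  0.7829 -3.0729] -105.97811150875947 37.83
hold [13.0392  0.3345 -2.898 ] 38.15
```

```bash
python3 - <<'E'
from h import *
f0=np.load('f0.npy')
x=-108.5
for x in (-108.8,-109.1):
    ctrl.move_straight(tcp_for((x,1,-8)),velocity=.015);f=force(6)-f0;print(x,f)
    if f[0]>13.8: break
ctrl.sleep(.3);print('hold',force(6)-f0)
snap('top','t1');snap('wrist','t2')
ctrl.move_straight(tcp_for((-102,1,-8)),velocity=.03);print(force(3)-f0)
ctrl.move_straight(tcp_for((-94,1,-8)),velocity=.03);print(force(4)-f0,read_state()['time'],hook_of(read_state()['tcp_pos']))
snap('top','t3');snap('wrist','t4')
crop('pics/t3.png','pics/t3c.png',160,110,130,98,6)
E
```

```text
-108.8 [13.7495  0.9709 -3.117 ]
-109.1 [14.146   0.5891 -3.6421]
hold [14.149   0.8658 -3.3465]
[-0.8255  0.1663  0.1726]
[-0.4962  0.2155 -0.0709] 40.2667 [-94.0932   1.0554  -7.9862]
```

View pics/t3c.png

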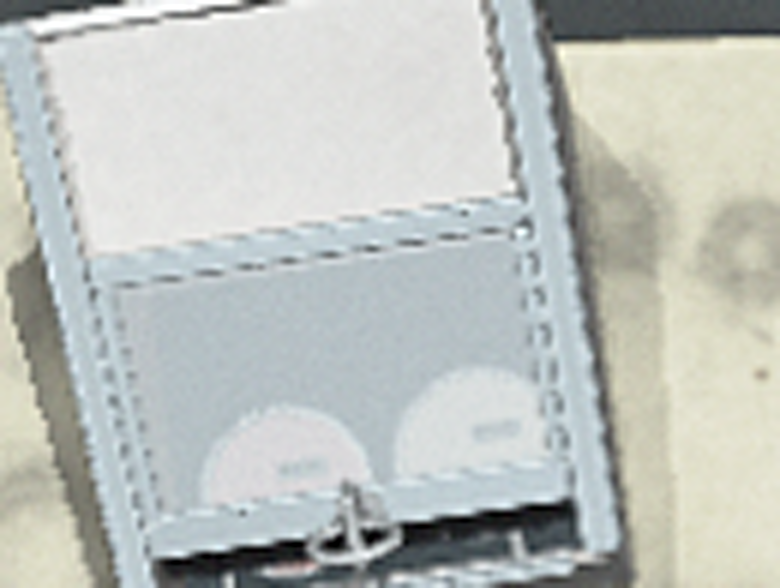

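View pics/t4.png

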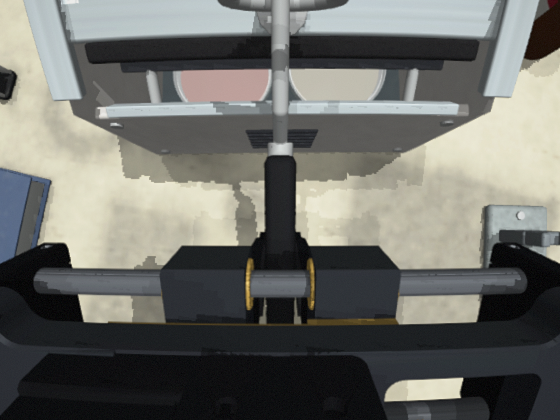

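```bash
python3 - <<'E'
from h import *
f0=np.load('f0.npy');ok=True
path=[(-94,1,-2),(-94,1,4),(-94,1,8.5),(-100,1,8.5),(-105,1,8.5),(-110,1,8.5),(-116,1,8.5),(-122,1,8.5),(-135,1,8.5)]
for h in path:
    ctrl.move_straight(tcp_for(h),velocity=.04);f=force(2)-f0;print(h,f)
    if np.linalg.norm(f)>3.5: ok=False;print('STOP');break
print(read_state()['time'])
if ok:
    ctrl.move_straight(tcp_for((-150,1,100)),velocity=.15)
    snap('wrist','u1');snap('top','u2');print(read_state()['time'],read_state()['tcp_pos'])
E
```

```text
(-94, 1, -2) [-1.1309  0.3248  0.5   ]
(-94, 1, 4) [-0.0603 -0.3731  0.684 ]
(-94, 1, 8.5) [-0.8699  0.0945 -0.0146]
(-100, 1, 8.5) [-0.0514  0.4414 -0.1957]
(-105, 1, 8.5) [-0.5167  0.2924  0.0117]
(-110, 1, 8.5) [ 0.0753 -0.356   0.1807]
(-116, 1, 8.5) [-0.3188 -0.4174  0.0323]
(-122, 1, 8.5) [ 0.232  -0.3674  0.4899]
(-135, 1, 8.5) [-0.934   0.0785 -0.0511]
43.45
44.3167 [0.3996 0.0071 0.1809]
```

View pics/u1.png

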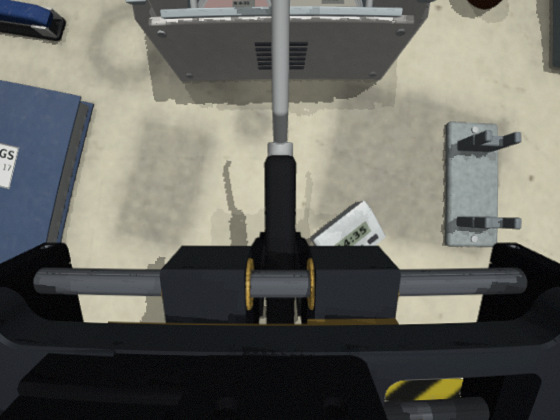

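View pics/u2.png

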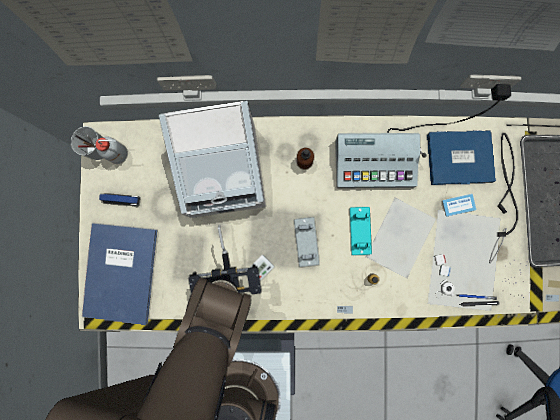

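```bash
python3 - <<'E'
from h import *
y=np.radians(5.8)
ctrl.move_straight((.42,-.05,.24),velocity=.3)
ctrl.reach((.488,-.2147,.15),ff(y));c=snap('wrist','v1');print(read_state()['time'])
ctrl.move_straight((.488,-.2147,.095),velocity=.1);snap('wrist','v2')
crop('pics/v2.png','pics/v2c.png',200,60,160,200,3)
for n,uv in [('a',(249,126)),('b',(313,126))]: pass
E
```

```text
45.6167
```

View pics/v1.png

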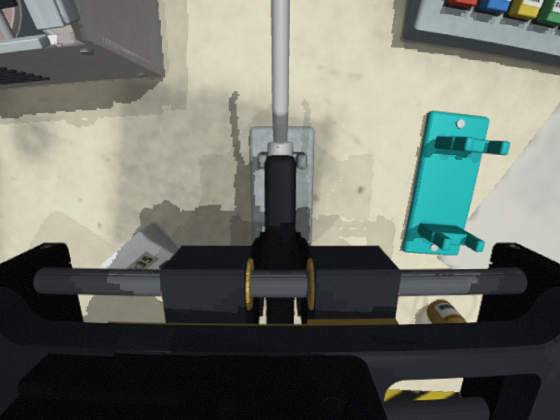

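View pics/v2c.png

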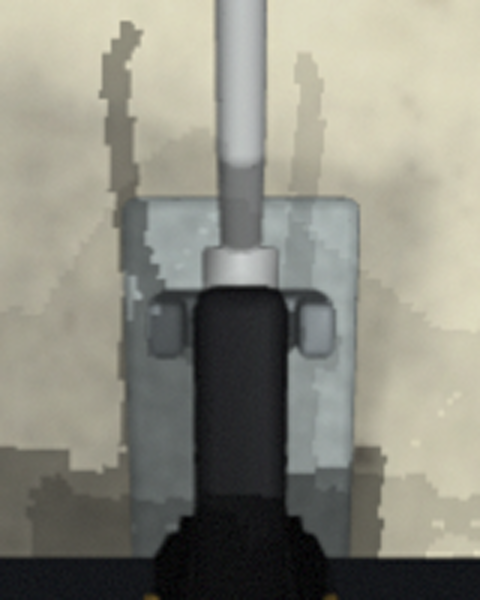

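```bash
python3 - <<'E'
from h import *
f0=force(5)
for z in (.07,.06,.0535,.0517):
    ctrl.move_straight((.488,-.2147,z),velocity=.05);f=force(3)-f0;print(z,f)
    if f[2]>8: break
eoat.open_gripper();ctrl.sleep(.1)
ctrl.move_straight((.488,-.2147,.16),velocity=.12);print(read_state()['time'],read_state()['width'])
snap('wrist','x1')
ctrl.reach((.46,.0,.34),ff(YAW));snap('wrist','x2');snap('top','x3');snap('scene','x4');print(read_state()['time'])
crop('pics/x4.png','pics/x4c.png',180,110,160,200,3)
crop('pics/x3.png','pics/x3c.png',160,100,200,190,4)
E
```

```text
0.07 [-0.0812  0.2207  0.5481]
0.06 [ 0.653   0.1619 -0.042 ]
0.0535 [-0.1905  0.2723  0.2841]
0.0517 [ 0.1721 -0.0021  0.5856]
50.675 0.09522533412153478
51.9667
```

View pics/x1.png

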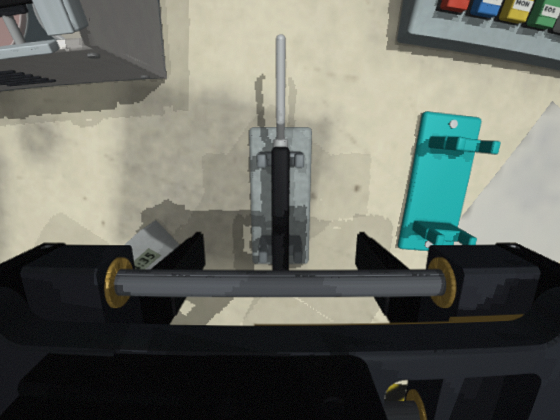

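View pics/x2.png

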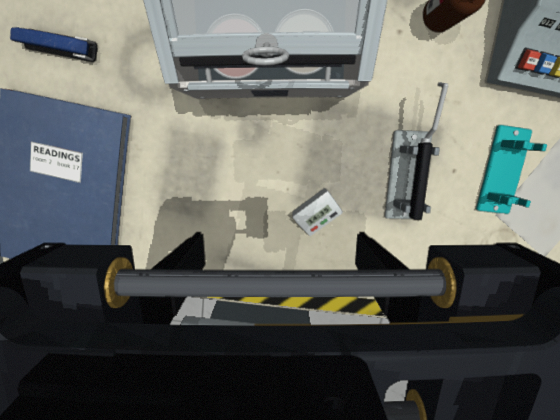

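View pics/x3c.png

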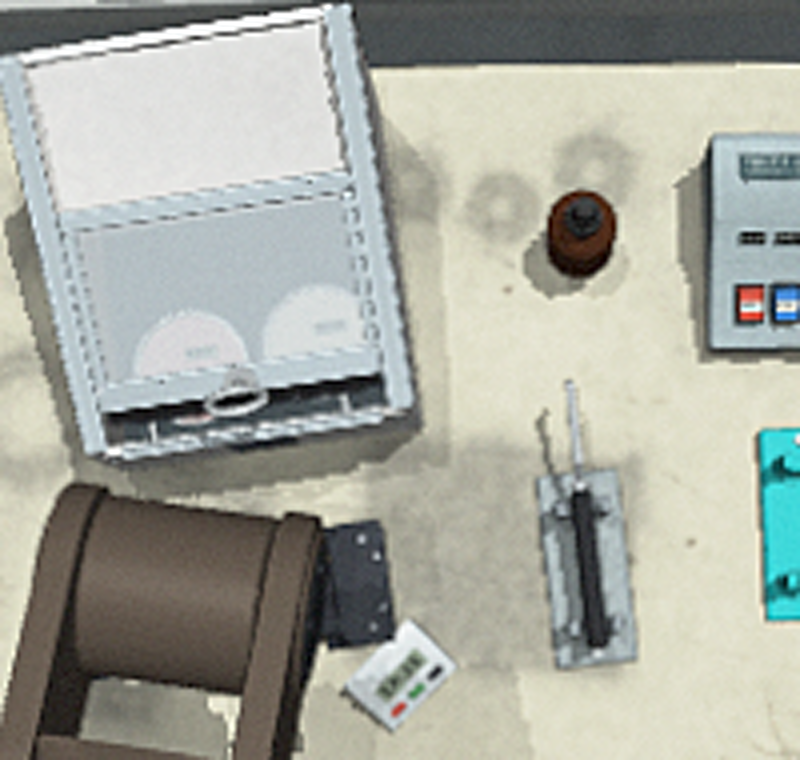

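View pics/x4c.png

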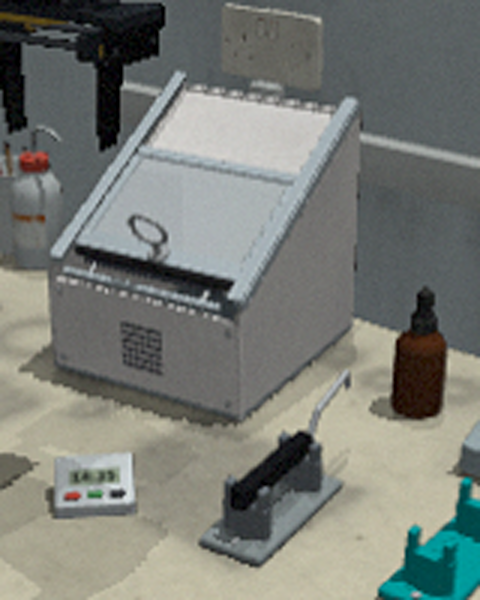

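```bash
python3 - <<'E'
import cv2,numpy as np
g=lambda n:cv2.imread(f'pics/{n}.png',0)[138:166,178:246].astype(np.float32)
print([cv2.phaseCorrelate(g('t1'),g(n),cv2.createHanningWindow((68,28),cv2.CV_32F)) for n in ('t3','u2','x3','s3')])
from station import ctrl,read_state
print(read_state()['time']);ctrl.close_job()
E
```

```text
[((-1.3234917662310366, -0.21917978542804484), 0.8174682208785304), ((-1.2293259421262093, 0.07373112337179322), 0.8227361939571521), ((-1.1232334926235552, -0.13987843176332504), 0.7205890032980177), ((0.9921915257523253, -9.414081462433227), 0.11146728297074636)]
51.9667
the job is handed in; nothing more can be done
```

I took the pole from the grey rest, hooked the ring and pulled the sash down about 110 mm onto its seal strip. I then unhooked it, laid the pole back in the rest and handed the job in at 52.0 s of the 67 s allowed. The hand-in gives no verdict.

**Pull:** the sash touched the seal at about 103 mm of hook travel. I raised the steady pull in small steps and held 14.1 N along the slope (about 14.5 N in all). The readings between steps never went higher, which is well under the 18 N limit.

**Sash after unhooking:** the pull force dropped to zero, and the hook came out with no contact above the roughly 1 N noise. The last top, wrist and scene pictures show the sash's lower edge against the black strip.

**Pole:** it lies in both forks with the hook end forward and the tip down, handle centred. It is about 2 mm further along the rest than at the start, closer to the measured seat. The gripper is open and clear of everything.

**Bystanders:** the timer and brown bottle look unmoved in the pictures. I did not check the amber bottle up close at the end; the arm did not go near it.

**What disagreed or could not be checked:**
- The hook met the ring about 1.5 mm earlier than my measurement predicted, which is within the camera calibration.
- The force left on the seal strip cannot be read directly. Comparing pictures from the hold and after unhooking showed about 0.1–0.2 px of movement along the slope, too little to measure. It also showed about 1.2 px sideways, which I put down to the arm's shadow or overlap and did not follow up.

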